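Right the toppled bottle and hold its label holder home on the shelf lip

ROBOT

A 7-joint arm with a two-finger parallel gripper is mounted at the origin on the work surface. World frame = base frame: x ahead of the robot, y to its left, z up, the work surface at z = 0. Lengths are in m, angles in rad, forces in N, time in s.
With the tool pointing down it reaches from about 0.4 to 0.875 m from the base axis. Payload 4.4 kg.
Tool frame: the origin (TCP) lies at the very end of the fingers, on their centre line; the grasp point (between the pads) lies 19 mm behind it (manip.tcp_to_grasp is the distance from the TCP to the grasp point, in m); z points along the fingers, y is the line along which they close (so a half turn about z gives the same grasp; the last joint's range is limited). The gripper opens to 85 mm and grips with 20 to 120 N. Pads are 22 mm wide; open, the fingers measure 114 mm over their backs; the gripper's body (76 mm by 85 mm) begins 54 mm behind the grasp point. The pads swing forward as they close: fully open they stand 13 mm farther back than shut.
Start: joints at [-1.221, 0.628, 0.038, 1.517, -0.027, 0.996, -0.02], TCP at [0.263, 0.595, 0.21] pointing down, gripper open.
Joint ranges: [-3.06, 3.06], [-0.37, 2.12], [-1.25, 1.32], [0.18, 2.47], [-1.1, 4.24], [0.23, 1.98], [-2.94, 2.94]. Speed limits (rad/s): [2.57, 2.57, 3.14, 3.14, 3.14, 3.14, 3.14].

INTERFACE

Orientations are given as a rotation vector (axis times angle).
In Python, from plant import monitor, vision, order, manip gives the robot as it stands.
- The arm moves only by the tool carry_out, never from a script. Its argument "deltas" is a list that holds one entry, the list of rows, each a list of 5 numbers: the finger opening in mm, from 0 to 85.4, then the shift along the tool's x, y, z in mm, then the turn about the tool's z in degrees. In form: [[[gripper, dx, dy, dz, twist], ...]]. A call has 1 to 20 rows; each row shifts and turns the commanded pose from where the row before left it, along the tool's axes as they then stand; what a row does not reach is not made up. A row lasts 1/8 s, in which the tool goes at most 62.5 mm and 10.7 degrees, less where a joint would pass 70% of its speed; a pose out of reach is approached as far as the arm can. A call with a gripper value outside its range is refused whole. The fingers move at their own pace and stop on an object; "newtons" is the grip in N (left out, the last holds). Time passes only in rows, so rows that do not move let the fingers close. It gives the time, the measured TCP pose, the force, the opening and the grip force at its end, in the units of the state.
- monitor.observe(): the state, without advancing time (a new reading comes with each control period).
- vision.snapshot(name): name is "scene" or "top" or "wrist"; returns the picture (384x512x3 uint8, red, green, blue); there is no depth.
- vision.get_calibration(name): a dict with "intrinsics" (3x3 intrinsics, pixels), "k1" (the pictures are not rectified: a ray, as slopes to the right and down, at radius r is drawn at 1 + k1 r^2 times it, then the intrinsics apply), "cam_to_world" (4x4, takes a point from camera to world coordinates). Camera axes: x right, y down, z forward; pixel columns grow to the right and rows downward; lengths in m; the calibration is good to about 2 mm. A picture is of the moment at which its call begins: read the wrist's pose just before it. get_calibration takes no time and is no camera call; for the wrist camera it gives the pose at the moment of the call.
- order.close_job(): hands the job in; it is judged then, once.
The state is a dict: "time_s": time; "qpos": joint angles; "dq": joint speeds; "joint_torque": joint torques, N m; "position": TCP position; "eef_rot": TCP orientation; "wrist_force": force on the tool from outside, world axes, zero at the start; "wrist_torque": the same for the moment, N m; "gripper_width": finger opening in m; "grasp_force": force on a finger pad.
Only numpy, scipy, OpenCV 4.12 (cv2) and the standard library are available. Lean on these libraries where they do the work, as an engineer would, in place of code of your own. Each camera call takes 0.05 s, during which the arm holds its last target. There are 200 camera calls.

TASK

The blue gear-oil bottle has toppled forward over the lip of the red bench shelf, and its clip-on label holder (the one with the blue card) is parked on the rim of the grey parts bin. Stand the bottle upright on the shelf in its own bay, clear of the lip, and let go of it; then clip the holder over the lip in the middle of that bay, card to the front and tongue behind the lip, pushing it down against the springy rubber trim until it stops fully home. Finish while still holding it pressed home, because I will do up the clamp screw while you hold it, and leave everything else as it is.

Things in the scene. Friction and masses are not known exactly. Their poses are not given: they have to be found in the camera images.
- shelf: Red steel bench shelf, 460 mm wide, 190 mm deep, fixed; flat deck 100 mm above the bench, parts bins beneath. Front lip with three bays 150 mm apart along y; two carry fixed holders with a red and a green card, rising to 72 mm over the deck. Back and end edges stand 26 mm above the deck. Origin on the bench under the middle of the lip; x to the back, z up.
- bay: The one bay without a label holder (left, middle or right): 147 mm of lip. Origin at the bay's middle, on the lip's mid-plane, level with the deck top; x points level from lip to shelf back, z up, the lip runs along y. Deck flat from x = 3 to 188 mm. Lip: steel 6 mm thick to z = 18 mm, with black rubber edge trim on it, 7 mm thick, top at z = 26 mm when free. The thumbscrew is fixed.
- trim (a joint): How far the rubber trim of the empty bay is squeezed down, m: 0 free, 0.004 with the holder fully home; it springs back. It needs about 1 N to start and 2 N more for each mm (9 N at 4 mm).
- bottle: Blue flat-sided bottle, white cap, 0.18 to 0.35 kg. Origin at the centre of its base, z towards the cap; body 40 (x) by 54 (y) by 100 mm high. At the start toppled to the bay's front: front edge of its base on the deck 85 mm behind the lip, its front (-x) face on the trim, the cap end out over the lip, pointing 18 deg above level. Standing in the bay its origin is at deck level.
- cap (a point): Centre of the bottle's cap top, 143 mm from its base on its axis. The cap is 28 mm across from 115 to 143 mm, the shoulders narrow to it from 100 to 115 mm.
- holder: White clip-on label holder, blue card, 0.05 to 0.08 kg. Origin: centre of the underside of its bridge, a web 17 mm (x) by 56 (y) by 4 mm which lands on the trim or bin rim. Above it the card pocket, 10 mm thick (x), 56 mm wide (y), z = 4 to 50 mm, to grip by its ends; card faces -x. Fully home: axes as the bay's, origin 22 mm straight above the bay's, tongue end on the deck.
- tongue (a point): Lower end of the holder's tongue, at (8, 0, -20) mm in the holder's frame. The tongue hangs behind the lip: 3 mm thick, 46 mm wide, front face at x = 5.5 mm, down to z = -22 mm, its last 6 mm flared 3 mm backward as a lead-in. The skirt hangs in front: 3 mm thick, 56 mm wide, back face at x = -5.5 mm, down to z = -9 mm.
- bin: Grey steel parts bin with brass fittings in it, 114 x 157 mm over the rim, 80 mm high, fixed. Origin at the centre of its underside, z up. The 7 mm thick rim of its front wall lies at x = -53.5 mm, along y; the holder is parked astride it, upright, axes as the bin's, bridge on the rim top, tongue inside the bin.
- can: Bystander, not to be disturbed: red can, 52 mm across, 118 mm high, upright on the deck in the bay with the red card; origin at the centre of its base.
- tub: Bystander, not to be disturbed: green tub with black lid, 62 mm across, 75 mm high, upright on the deck in the bay with the green card; origin at the centre of its base.
- coupling: Bystander, not to be disturbed: black rubber hose coupling with steel clamps, 60 mm across, 138 mm high, upright on the bench; origin at the centre of its base.
- flange: Bystander, not to be disturbed: steel flanged tube, flange 90 mm across, 75 mm high, on the bench in front of the shelf; origin at the centre of its base.
- fitting: Bystander, not to be disturbed: bronze and brass hose fitting, 52 mm across, 52 mm high, on the bench left of the shelf; origin at the centre of its base.
- wrench: Bystander, not to be disturbed: steel wrench lying on the bench, left; origin at the middle of its underside.
- screwdriver: Bystander, not to be disturbed: screwdriver lying on the bench, right; origin at the middle of its underside.
There are look-alikes about, which are no part of the job. What is shaped like the holder but green, orange or pink is not meant.

How it is judged:
On the way:
1. the bottle stands upright on the deck in its bay, clear of the lip, and is let go (angle between bottle's own z axis and vertical below 0.1 rad and z of bottle in the frame of bay between -0.006 and 0.006 m and x of bottle in the frame of bay between 0.03 and 0.17 m and y of bottle in the frame of bay between -0.05 and 0.05 m and contact force between bottle and the fingers below 0.1 N), for 0.3 s.
At the end, for the whole second after the job is handed in: Bottle upright (6 deg) on the deck, 30-170 mm behind the lip, within 50 mm of the bay middle, let go; holder astride the lip, card in front, square (6 deg), within 15 mm of the bay middle and 1.8 mm of fully home (trim squeezed over 2.2 mm), the fingers still on it with over 3 N (all of step 1 and x of holder in the frame of bay between -0.0035 and 0.0035 m and y of holder in the frame of bay between -0.015 and 0.015 m and z of holder in the frame of bay between 0.0195 and 0.0238 m and x of tongue in the frame of bay above 0.003 m and angle between the z axis of holder and the z axis of bay, either way round below 0.1 rad and angle between the x axis of holder and the x axis of bay, either way round below 0.12 rad and value of joint trim above 0.0022 m and contact force between holder and the fingers above 3 N and linear speed of holder below 0.02 m/s); the arm keeps its last pose, push and grip.
It fails at once if the can or tub on the shelf is shoved or knocked over (distance of any of can, tub from where it was at the start of the episode above 0.03 m or angle between any of can, tub's own z axis and vertical above 0.35 rad).
It fails at once if the coupling, flange or fitting on the bench is shoved or knocked over (distance of any of coupling, flange, fitting from where it was at the start of the episode above 0.03 m or angle between any of coupling, flange, fitting's own z axis and vertical above 0.35 rad).
It fails at once if the wrench or screwdriver is shoved (distance of any of wrench, screwdriver from where it was at the start of the episode above 0.03 m).
It also fails if it takes over 61 s, if anything falls off the work surface, if the arm or the gripper's body presses on something with over 40 N, if the wrist force passes 120 N, or if a joint passes its speed limit or range.

## Working session

There is one attempt and no reset: what is moved stays moved. The work goes in short steps, Python scripts to look and compute and a tool call to move; the robot and the scene stay as the last step left them, time stands still between calls to the robot, and variables do not carry over. Pictures are saved under pics/ and viewed, at most 10 in all, crops included, and the job is handed in when it is done.

Besides the shell and the picture viewer there is one more tool, called as name(argument=value, ...), one argument or row to a line, values as JSON. carry_out: Moves the arm, as the interface text tells. Its arguments: {"type":"object","properties":{"deltas":{"type":"array","items":{"type":"array","items":{"type":"array","items":{"type":"number"}}}},"newtons":{"type":"number"}},"required":["deltas"]}

```bash
mkdir -p pics
cat > h.py <<'E'
import numpy as np, cv2
from plant import monitor, vision, order, manip
from scipy.spatial.transform import Rotation as R
def snap(n,f=None):
    c=vision.get_calibration(n); im=vision.snapshot(n)
    if f: cv2.imwrite('pics/'+f,im[:,:,::-1])
    return im,c
def ray(c,uv):
    K=np.array(c['intrinsics']);T=np.array(c['cam_to_world'])
    d=np.array([(uv[0]-K[0,2])/K[0,0],(uv[1]-K[1,2])/K[1,1]]);s=d.copy()
    for _ in range(20): s=d/(1+c['k1']*(s@s))
    v=T[:3,:3]@np.array([s[0],s[1],1]);return T[:3,3],v/np.linalg.norm(v)
def atz(c,uv,z):
    o,v=ray(c,uv);return o+v*(z-o[2])/v[2]
def tri(*obs):
    A=0;b=0
    for c,uv in obs:
        o,v=ray(c,uv);P=np.eye(3)-np.outer(v,v);A=A+P;b=b+P@o
    p=np.linalg.solve(A,b)
    return p,[np.linalg.norm((np.eye(3)-np.outer(v,v))@(p-o)) for o,v in (ray(c,u) for c,u in obs)]
def proj(c,p):
    K=np.array(c['intrinsics']);T=np.array(c['cam_to_world'])
    q=T[:3,:3].T@(np.array(p)-T[:3,3]);s=q[:2]/q[2];s=s*(1+c['k1']*(s@s));return K[:2,:2]@s+K[:2,2]
E
python3 - <<'E'
from h import *
a,c=snap('scene','s1.png');b,d=snap('top','t1.png');
for n in('scene','top'):
    c=vision.get_calibration(n);print(n,np.round(c['cam_to_world'],3).tolist(),np.array(c['intrinsics']).tolist(),c['k1'])
s=monitor.observe();print(s['position'],s['eef_rot'],s['wrist_force'],s['gripper_width'],manip.tcp_to_grasp,dir(manip))
E
```

```text
scene [[0.656, 0.617, -0.434, 0.973], [0.755, -0.53, 0.387, -0.475], [0.009, -0.582, -0.813, 1.021], [0.0, 0.0, 0.0, 1.0]] [[353.61738986188794, 0.0, 261.2181037773142], [0.0, 353.61738986188794, 189.97766781177341], [0.0, 0.0, 1.0]] -0.032572018474399965
top [[0.022, -0.981, 0.195, 0.247], [-1.0, -0.024, -0.008, -0.041], [0.013, -0.195, -0.981, 1.336], [0.0, 0.0, 0.0, 1.0]] [[423.25681175698355, 0.0, 249.13463460457544], [0.0, 423.25681175698355, 195.06182423105983], [0.0, 0.0, 1.0]] 0.010534641256339091
[0.2622754  0.59409935 0.20889375] [-6.48368762e-01 -3.07360370e+00  2.60241271e-03] [-0.27695726 -0.76496347 -0.12031696] 0.08539090285769238 0.0187 ['Unreachable', '__class__', '__delattr__', '__dict__', '__dir__', '__doc__', '__eq__', '__format__', '__ge__', '__getattribute__', '__getstate__', '__gt__', '__hash__', '__init__', '__init_subclass__', '__le__', '__lt__', '__module__', '__ne__', '__new__', '__reduce__', '__reduce_ex__', '__repr__', '__setattr__', '__sizeof__', '__str__', '__subclasshook__', '__weakref__', 'tcp_to_grasp']
```

View pics/s1.png

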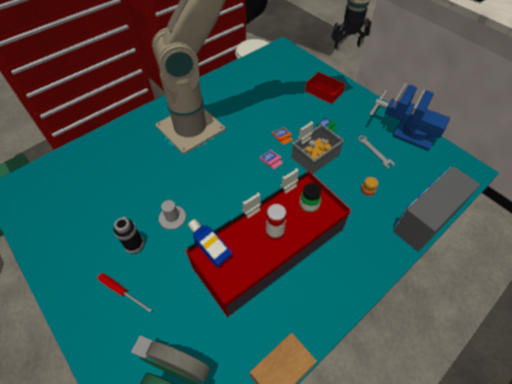

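View pics/t1.png

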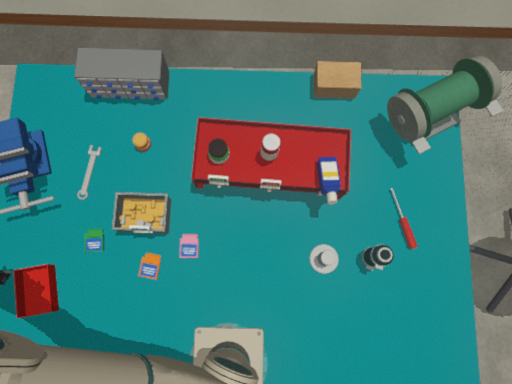

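The empty bay is the right one, with the bottle at top px (330,180). Four things are shaped like the holder: one on the bin rim at top (142,228), green at (95,240), orange at (150,265) and pink at (189,245). The one on the bin rim fits, since it is white and parked astride the rim. I'll confirm it in an enlarged crop.

Run:
```python
import cv2,numpy as np
s=cv2.imread('pics/s1.png');t=cv2.imread('pics/t1.png')
A=cv2.resize(s[110:270,180:360],None,fx=2.2,fy=2.2,interpolation=3)   # 396x352
B=cv2.resize(t[180:260,100:200],None,fx=3.96,fy=3.1,interpolation=3)
C=cv2.resize(t[110:210,190:360],(790,245),interpolation=3)
top=np.zeros((352,800,3),np.uint8);top[:352,:396]=A[:352,:396];top[:B.shape[0],400:400+B.shape[1]]=B[:352,:400]
o=np.zeros((600,800,3),np.uint8);o[:352]=top;o[354:599,:790]=C;cv2.imwrite('pics/c1.png',o)
```

```text
(no output)
```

View pics/c1.png

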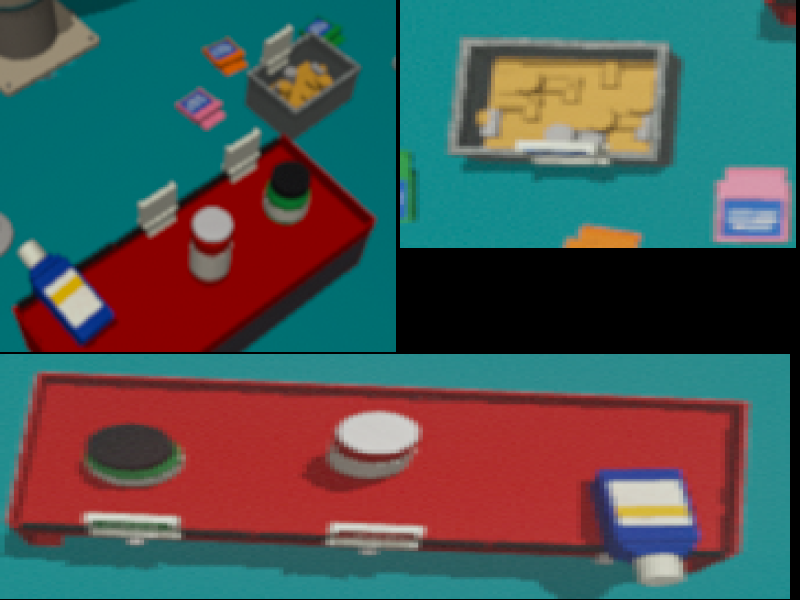

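The holder is confirmed: white with a blue card, on the front rim of the grey bin. The bottle is in the right bay. Next I measure coarsely from both views.

Run:
```python
from h import *
t=vision.get_calibration('top');s=vision.get_calibration('scene')
A=lambda x,y:(180+x/2.2,110+y/2.2)
C=lambda x,y:(190+x/4.647,110+(y-354)/2.45)
B=lambda x,y:(100+(x-400)/3.96,180+y/3.1)
def p(n,a,b): q,r=tri((t,a),(s,b));print(n,np.round(q,4),np.round(r,4));return q
gl=p('green hL',C(83,514),A(260,129));gr=p('green hR',C(180,516),A(224,152))
rl=p('red hL',C(328,525),A(176,183));rr=p('red hR',C(424,527),A(139,204))
hl=p('holder L',B(515,143),A(294,25));hr=p('holder R',B(610,150),A(262,45))
p('cap end',C(660,575),A(28,245))
g=(gl+gr)/2;r=(rl+rr)/2
d=r-g;print('dir',d,np.linalg.norm(d),'yaw',np.degrees(np.arctan2(d[0],-d[1])),'bay',r+d)
print('bin rim: ',[np.round(atz(t,B(*q),.08),4) for q in[(450,152),(665,158),(668,42),(462,40)]])
print('shelf',[np.round(atz(t,C(*q),.126),4) for q in[(38,373),(747,403)]])
for n,q in dict(h1=B(515,143),h2=B(610,148)).items(): print(n,np.round(atz(t,q,.13),4))
print([np.round(atz(t,C(*q),.172),4) for q in[(83,514),(180,516),(328,525),(424,527)]])
```

```text
green hL [0.5325 0.0682 0.1725] [0.0009 0.0009]
green hR [0.53   0.0064 0.1706] [0.0026 0.0026]
red hL [ 0.524  -0.0808  0.1697] [0.0012 0.0012]
red hR [ 0.5212 -0.1402  0.1744] [0.0003 0.0003]
holder L [0.3891 0.2915 0.1294] [0.0022 0.0022]
holder R [0.3845 0.2236 0.1241] [0.0017 0.0017]
cap end [ 0.4711 -0.2839  0.1637] [0.001 0.001]
dir [-0.00863533 -0.14780793  0.00050885] 0.14806083866216593 yaw -3.343568944829759 bay [ 0.51395762 -0.25833486  0.17255121]
bin rim:  [array([0.3837, 0.3508, 0.08  ]), array([0.3817, 0.1903, 0.08  ]), array([0.4949, 0.1948, 0.08  ]), array([0.493, 0.351, 0.08 ])]
shelf [array([0.7212, 0.1082, 0.126 ]), array([ 0.6946, -0.3525,  0.126 ])]
h1 [0.3876 0.2895 0.13  ]
h2 [0.3846 0.2211 0.13  ]
[array([0.5321, 0.0675, 0.172 ]), array([0.5312, 0.0085, 0.172 ]), array([ 0.5228, -0.0818,  0.172 ]), array([ 0.5219, -0.1402,  0.172 ])]
```

```bash
cat >> h.py <<'E'
def plan(p,yaw=None):
    "shift (mm) in tool axes to TCP target p; tool y yaw (deg, of tool-y dir measured from world y), twist to apply AFTER shift"
    s=monitor.observe();M=R.from_rotvec(s['eef_rot']).as_matrix()
    d=M.T@(np.array(p)-s['position'])*1000
    y=np.degrees(np.arctan2(-M[0,1],M[1,1]));o=f't={s["time_s"]:.2f} pos {np.round(s["position"],4)} tool-y yaw {y:.2f} tilt {np.degrees(np.arccos(-M[2,2])):.2f} shift {np.round(d,1)}'
    if yaw is not None:
        e=((yaw-y)+90)%180-90;o+=f' twist {-e:.2f}'
    print(o)
E
python3 - <<'E'
from h import *
s=monitor.observe();M=R.from_rotvec(s['eef_rot']).as_matrix();print(np.round(M,3))
c=vision.get_calibration('wrist');T=np.array(c['cam_to_world']);print('cam in tool',np.round(M.T@(T[:3,3]-s['position']),3),np.round(M.T@T[:3,:3],3),c['intrinsics'],c['k1'])
plan([.36,.32,.35],-3.3);plan([.40,.20,.35]);plan([.45,-.25,.35])
E
```

```text
[[-0.915  0.404 -0.001]
 [ 0.404  0.915 -0.002]
 [-0.    -0.002 -1.   ]]
cam in tool [ 0.079 -0.    -0.164] [[-0.    -0.951 -0.311]
 [ 1.    -0.    -0.   ]
 [ 0.    -0.311  0.951]] [[298.41106287   0.         256.15185113]
 [  0.         298.41106287 193.10949208]
 [  0.           0.           1.        ]] -0.06743880279071997
t=0.10 pos [0.2623 0.5941 0.2089] tool-y yaw -23.82 tilt 0.10 shift [-200.1 -211.5 -140.7] twist -20.52
t=0.10 pos [0.2623 0.5941 0.2089] tool-y yaw -23.82 tilt 0.10 shift [-285.2 -305.1 -140.6]
t=0.10 pos [0.2623 0.5941 0.2089] tool-y yaw -23.82 tilt 0.10 shift [-512.7 -696.6 -139.9]
```

carry_out(
  deltas=[
    [[85,0,0,-45,-10.2],[85,0,0,-45,-10.2],[85,-15,-42,0,0],[85,-15,-42,0,0],[85,-15,-42,0,0],[85,-15,-42,0,0],[85,-15,-42,0,0],[85,-15,-42,0,0],[85,-15,-42,0,0],[85,-15,-42,0,0],[85,0,0,0,0],[85,0,0,0,0]],
  ],
)

```text
time_s: 1.6
position: [0.362, 0.2527, 0.2997]
eef_rot: [-0.093, -3.14, -0.001]
wrist_force: [0.3, 0.2, 0.2]
gripper_width: 0.0848
grasp_force: 0.0
```

Run:
```python
from h import *
snap('wrist','w1.png');c=vision.get_calibration('wrist');np.save('w1.npy',c)
plan([.43,-.26,.30],-3.3)
```

```text
t=1.65 pos [0.3618 0.2532 0.2996] tool-y yaw -3.34 tilt 0.04 shift [ -97.9 -508.3   -0.7] twist -0.04
```

View pics/w1.png

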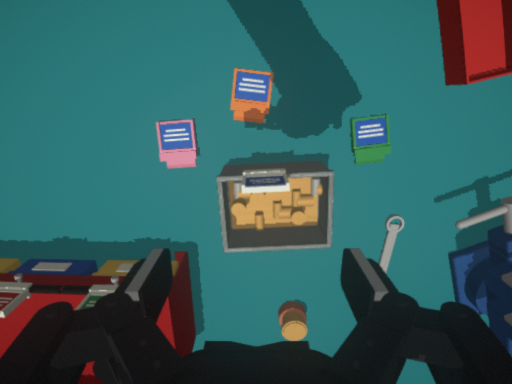

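carry_out(
  deltas=[
    [[85,-40,-20,0,0],[85,-40,-40,0,0],[85,-18,-45,0,0],[85,0,-45,0,0],[85,0,-45,0,0],[85,0,-45,0,0],[85,0,-45,0,0],[85,0,-45,0,0],[85,0,-45,0,0],[85,0,-45,0,0],[85,0,-45,0,0],[85,0,-43,0,0],[85,0,0,0,0],[85,0,0,0,0]],
  ],
)

```text
time_s: 3.4
position: [0.4305, -0.2592, 0.2992]
eef_rot: [-0.09, -3.14, -0.002]
wrist_force: [-0.0, 0.4, -1.0]
gripper_width: 0.0848
grasp_force: 0.0
```

Run:
```python
from h import *
snap('wrist','w2.png');c=vision.get_calibration('wrist');np.save('w2.npy',c)
plan([.43,-.26,.30],-3.3)
```

```text
t=3.45 pos [ 0.4306 -0.2589  0.2993] tool-y yaw -3.25 tilt 0.08 shift [ 0.5 -1.1 -0.7] twist 0.05
```

View pics/w2.png

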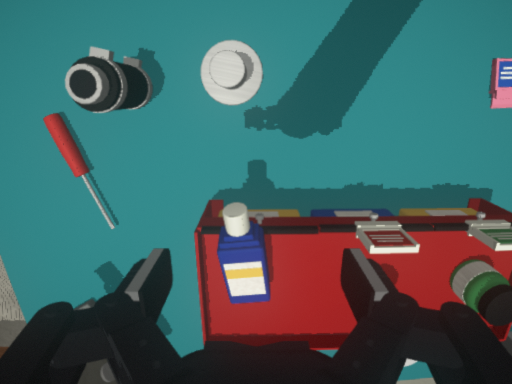

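Run:
```python
import cv2,numpy as np
a=cv2.imread('pics/w2.png')[195:310,190:430];b=cv2.imread('pics/w1.png')[160:200,210:340];t=cv2.imread('pics/t1.png')[150:210,305:365]
o=np.zeros((600,800,3),np.uint8)
o[:383,:800]=cv2.resize(a,(800,383),interpolation=3)
o[390:590,:600][:, :585]=cv2.resize(b,(585,180),interpolation=3)[:200] if 0 else cv2.resize(b,(585,200),interpolation=3)
o[390:590,595:795]=cv2.resize(t,(200,200),interpolation=3)
cv2.imwrite('pics/c2.png',o)
```

```text
(no output)
```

View pics/c2.png

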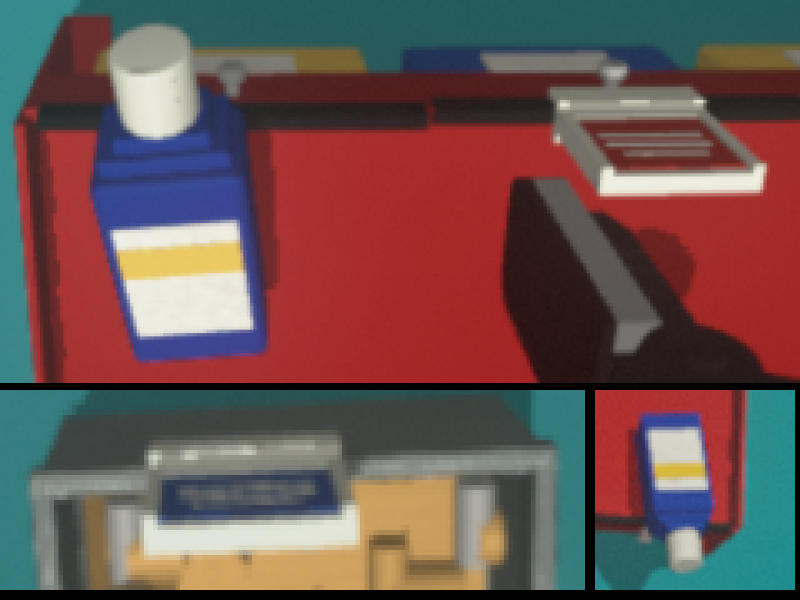

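Run:
```python
from h import *
c=np.load('w2.npy',allow_pickle=True).item();d=np.load('w1.npy',allow_pickle=True).item();t=vision.get_calibration('top')
a=lambda x,y:(190+x*.3,195+y*.3);b=lambda x,y:(210+x/4.5,160+(y-390)/5);tt=lambda x,y:(305+(x-595)*.3,150+(y-390)*.3)
f=lambda n,p:print(n,np.round(np.array(p)*1000,1))
s1,s2=atz(c,a(93,187),.169),atz(c,a(243,178),.169);b1,b2=atz(c,a(138,360),.138),atz(c,a(265,350),.138)
f('shoulder',[s1,s2,(s1+s2)/2]);f('base',[b1,b2,(b1+b2)/2])
ax=(s1+s2-b1-b2)/2;print('yaw axis',np.degrees(np.arctan2(ax[1],-ax[0])),'edges yaw',[np.degrees(np.arctan2(-v[0],v[1])) for v in(s2-s1,b2-b1)],np.linalg.norm(s2-s1),np.linalg.norm(b2-b1),np.linalg.norm(ax))
q,r=tri((c,a(152,42)),(t,tt(685,560)));f('cap end tri',q);print(r)
f('cap end disc',tri((c,a(152,42)),(t,tt(685,562)))[0])
f('base tri',tri((c,a(138,360)),(t,tt(642,415)))[0]);f('base tri',tri((c,a(265,350)),(t,tt(704,413)))[0])
l=atz(c,a(38,115),.126);r=atz(c,a(430,111),.126);f('trim ends',[l,r,(l+r)/2]);print(np.linalg.norm(l-r),'yaw',np.degrees(np.arctan2(-(r-l)[0],(r-l)[1])))
h=[atz(d,b(*p),.13) for p in[(148,522),(352,512),(143,556),(360,543)]];f('holder top',h);f('mean',np.mean(h,0))
print('w',np.linalg.norm(h[1]-h[0]),np.linalg.norm(h[3]-h[2]),'yaw',[np.degrees(np.arctan2(-v[0],v[1])) for v in(h[1]-h[0],h[3]-h[2])])
k=[atz(c,a(*p),.172) for p in[(597,193),(764,189),(568,120),(720,112)]];f('red holder top back LR',k)
rm=[atz(d,b(*p),.08) for p in[(32,478),(553,450)]];f('rim front',rm);print('yaw',np.degrees(np.arctan2(-(rm[1]-rm[0])[0],(rm[1]-rm[0])[1])))
plan([.47,-.28,.25])
```

```text
shoulder [[ 512.4 -306.4  169. ]
 [ 511.8 -256.3  169. ]
 [ 512.1 -281.4  169. ]]
base [[ 607.4 -301.9  138. ]
 [ 605.4 -251.6  138. ]
 [ 606.4 -276.8  138. ]]
yaw axis -2.801966277063113 edges yaw [np.float64(0.6609854676411585), np.float64(2.240064159261517)] 0.05010012917383083 0.05034054273369814 0.09936584749080069
cap end tri [ 469.9 -285.9  150.5]
[np.float64(0.0017338502423471303), np.float64(0.0017338502423471284)]
cap end disc [ 467.2 -284.9  157. ]
base tri [ 607.5 -279.1  131.3]
base tri [ 575.7 -273.   196.8]
trim ends [[ 504.7 -331.5  126. ]
 [ 511.5 -185.6  126. ]
 [ 508.1 -258.5  126. ]]
0.1460248370542513 yaw -2.659018422543039
holder top [[382.1 236.1 130. ]
 [382.8 289.  130. ]
 [390.3 234.2 130. ]
 [390.5 290.9 130. ]]
mean [386.4 262.6 130. ]
w 0.052912571798655904 0.056708780552944975 yaw [np.float64(-0.7163649364106344), np.float64(-0.11437770676466918)]
red holder top back LR [[ 523.3 -138.5  172. ]
 [ 525.9  -80.8  172. ]
 [ 495.7 -149.9  172. ]
 [ 496.1  -99.4  172. ]]
rim front [[382.8 199.5  80. ]
 [384.  353.5  80. ]]
yaw -0.4698462890039481
t=3.45 pos [ 0.4306 -0.2589  0.2993] tool-y yaw -3.25 tilt 0.08 shift [-40.6 -18.9  49.3]
```

The bottle's cap axis is at about (477,-283,159) mm with yaw about +2.5°. The bay middle is near (509,-259) with yaw about -3°. The parked holder is at (386,262.6) with yaw about -0.5°. I'll take the cap now.

carry_out(
  deltas=[
    [[85,-24,-11,30,0],[85,-24,-10.5,30,0],[85,0,0,30,-5.7],[85,0,0,30,0],[85,0,0,22,0],[85,0,0,20,0],[85,0,0,0,0],[20,0,0,0,0],[20,0,0,0,0],[20,0,0,0,0],[20,0,0,0,0],[20,0,0,0,0]],
  ],
  newtons=20,
)

```text
time_s: 4.95
position: [0.4765, -0.2852, 0.1379]
eef_rot: [-0.062, 3.141, -0.0]
wrist_force: [0.4, 0.4, 1.0]
gripper_width: 0.0263
grasp_force: 19.6
```

Run:
```python
from h import *
snap('wrist','w3.png');s=monitor.observe();print(s['gripper_width'],s['grasp_force'],s['wrist_force']);plan([.477,-.283,.137],2.5)
```

```text
0.025773015183565076 19.602875411510468 [-0.60751951  0.36220273  0.49389261]
t=5.00 pos [ 0.4765 -0.2852  0.1379] tool-y yaw 2.28 tilt 0.02 shift [-0.6  2.2  0.9] twist -0.22
```

View pics/w3.png

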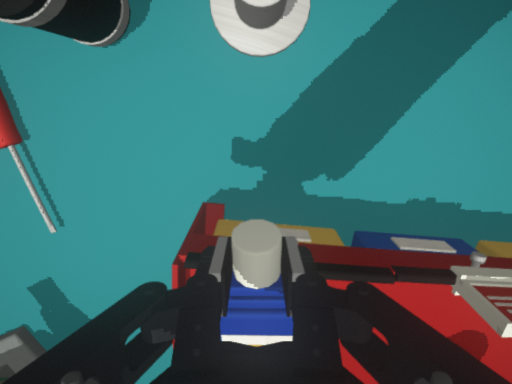

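carry_out(
  deltas=[
    [[20,-7,0,-12,0],[20,-8,0,-11,0],[20,-9,0,-10,0],[20,-10,0,-9,0],[20,-11,0,-8,0],[20,-12,0,-7,0],[20,0,0,0,0]],
  ],
)

```text
time_s: 5.88
position: [0.5347, -0.2832, 0.1956]
eef_rot: [-0.064, 3.14, -0.001]
wrist_force: [-2.7, 0.3, 3.3]
gripper_width: 0.0237
grasp_force: 18.6
```

```bash
cat > tilt.py <<'E'
from h import *
def run(off=129,f=None):
    im,c=snap('scene',f);s=monitor.observe();hsv=cv2.cvtColor(im,cv2.COLOR_RGB2HSV)
    m=cv2.inRange(hsv,(112,120,50),(126,255,255));m[:, :170]=0;m[:,300:]=0;m[:180]=0;m[300:]=0
    M=R.from_rotvec(s['eef_rot']).as_matrix();g=s['position']+np.array([0,0,.021]);xb=-M[:,0];yb=M[:,1]
    best=[]
    for th in range(0,110,3):
        a=-xb*np.cos(np.radians(th))+np.array([0,0,1])*np.sin(np.radians(th));n=np.cross(yb,a)
        P=[proj(c,g+a*(h-off)/1000+n*i*.02+yb*j*.027) for h in(0,100) for i in(-1,1) for j in(-1,1)]
        k=np.zeros(m.shape,np.uint8);cv2.fillConvexPoly(k,cv2.convexHull(np.int32(np.round(P))),255)
        best.append(((m[k>0]>0).sum()-2*((k==0)&(m>0)).sum(),th))
    print('tilt candidates',sorted(best)[-4:],'blue px',(m>0).sum(),'w',round(s['gripper_width'],4),'gf',round(s['grasp_force'],1),'wf',np.round(s['wrist_force'],1),'pos',np.round(s['position'],4))
    b=np.argwhere(m>0);print('blue rows/cols',b.min(0),b.max(0))
E
python3 -c "
from tilt import *
run(f='s2.png')"
```

```text
tilt candidates [(np.int64(97), 45), (np.int64(115), 48), (np.int64(121), 51), (np.int64(133), 54)] blue px 133 w 0.0235 gf 18.6 wf [-2.3  0.4  2.4] pos [ 0.5338 -0.2831  0.1952]
blue rows/cols [229 199] [270 235]
```

```bash
python3 -c "
from h import *
im,c=snap('wrist','w4.png')
s=cv2.imread('pics/s2.png')[180:310,150:300];w=cv2.imread('pics/w4.png')[150:384,130:400]
o=np.zeros((400,800,3),np.uint8);o[:390,:399]=cv2.resize(s,(399,390)[:2] if 0 else (399,346),interpolation=3)[:390] if 0 else cv2.resize(s,(399,390),interpolation=3)
o[:346,400:800]=cv2.resize(w,(400,346),interpolation=3);cv2.imwrite('pics/c3.png',o)"
```

```text
(no output)
```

View pics/c3.png

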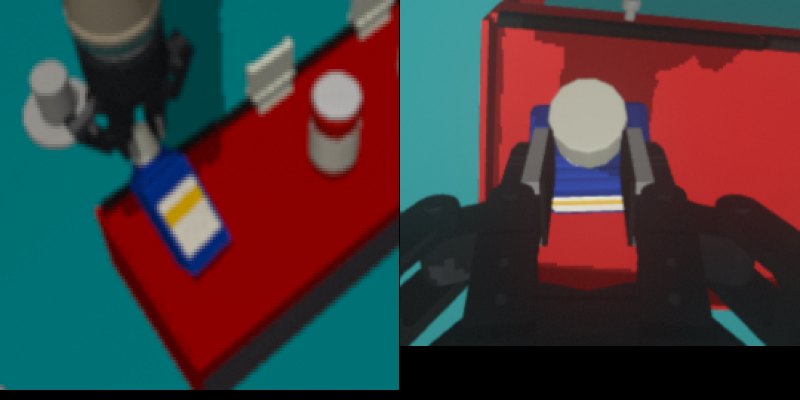

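```bash
python3 -c "
from h import *
w=vision.get_calibration('wrist');s=vision.get_calibration('scene')
A=lambda x,y:(150+x*150/399,180+y/3)
W=lambda x,y:(130+(x-400)*.675,150+y*.6764)
print(tri((w,W(589,117)),(s,A(140,128))));
for n,q in dict(l=(230,240),b=(195,277),r=(130,182)).items(): print(n,[np.round(atz(s,A(*q),z),4) for z in(.1,.14,.17)])
o,v=ray(w,W(589,117));print([np.round(o+v*(z-o[2])/v[2],4) for z in(.2,.215,.23,.24)])
w0,w1=ray(w,W(549,117))[1],ray(w,W(628,117))[1];print('cap dist',.028/np.linalg.norm(w0-w1),o)
d=.028/np.linalg.norm(w0-w1);print('cap top by size',o+v*d)
plan([.53,-.28,.2])
"
```

```text
(array([ 0.52153189, -0.28020713,  0.21514217]), [np.float64(0.003052090180347956), np.float64(0.0030520901803480246)])
l [array([ 0.6181, -0.2475,  0.1   ]), array([ 0.6335, -0.2574,  0.14  ]), array([ 0.6451, -0.2648,  0.17  ])]
b [array([ 0.6231, -0.2978,  0.1   ]), array([ 0.6383, -0.3055,  0.14  ]), array([ 0.6497, -0.3113,  0.17  ])]
r [array([ 0.4997, -0.2924,  0.1   ]), array([ 0.5202, -0.3003,  0.14  ]), array([ 0.5357, -0.3063,  0.17  ])]
[array([ 0.5278, -0.2828,  0.2   ]), array([ 0.5208, -0.2832,  0.215 ]), array([ 0.5138, -0.2835,  0.23  ]), array([ 0.5092, -0.2837,  0.24  ])]
cap dist 0.15821309716645546 [ 0.45400138 -0.28639629  0.35871335]
cap top by size [ 0.52066019 -0.28317873  0.21526429]
t=5.97 pos [ 0.5332 -0.2831  0.1948] tool-y yaw 2.27 tilt 0.03 shift [ 3.1  3.2 -5.2]
```

The pads hold the cap about 8 mm off its axis (too high), and the bottle lags at about 45°. I'll lower it back and regrip deeper.

carry_out(
  deltas=[
    [[20,12,0,7,0],[20,11,0,8,0],[20,10,0,9,0],[20,9,0,10,0],[20,8,0,11,0],[20,7,0,12,0],[20,5,0,0,0],[20,5,0,0,0],[20,0,0,0,0],[85,0,0,0,0],[85,0,0,0,0],[85,0,0,0,0],[85,0,0,0,0]],
  ],
)

```text
time_s: 7.6
position: [0.4663, -0.2856, 0.1376]
eef_rot: [0.062, -3.141, -0.0]
wrist_force: [0.2, -0.7, -0.3]
gripper_width: 0.085
grasp_force: 0.0
```

```bash
python3 -c "
from h import *
im,c=snap('wrist','w5.png');w=vision.get_calibration('wrist')
def blobs(im,reg,lo=(0,0,120),hi=(180,60,255)):
    m=cv2.inRange(cv2.cvtColor(im,cv2.COLOR_RGB2HSV),lo,hi);k=np.zeros_like(m);k[reg[1]:reg[3],reg[0]:reg[2]]=1;m*=k
    n,l,st,ce=cv2.connectedComponentsWithStats(m);return [(st[i].tolist(),ce[i].round(1).tolist()) for i in range(1,n) if st[i][4]>40]
print(blobs(im,(190,170,330,330)))
b=cv2.inRange(cv2.cvtColor(im,cv2.COLOR_RGB2HSV),(112,120,50),(126,255,255));b[:225]=0;b[:,:190]=0;b[:,320:]=0;q=np.argwhere(b>0);print('blue',q.min(0),q.max(0))
plan([.4765,-.285,.127],2.3)
s=cv2.resize(im[170:384,150:360],(588,600),interpolation=3);cv2.imwrite('pics/c4.png',s[:,:,::-1])
"
```

```text
[([230, 235, 80, 71, 3414], [259.9, 266.2]), ([287, 256, 8, 12, 61], [289.6, 260.5])]
blue [274 211] [346 301]
t=7.65 pos [ 0.4663 -0.2856  0.1376] tool-y yaw 2.28 tilt 0.01 shift [-10.2   0.2  10.6] twist -0.02
```

View pics/c4.png

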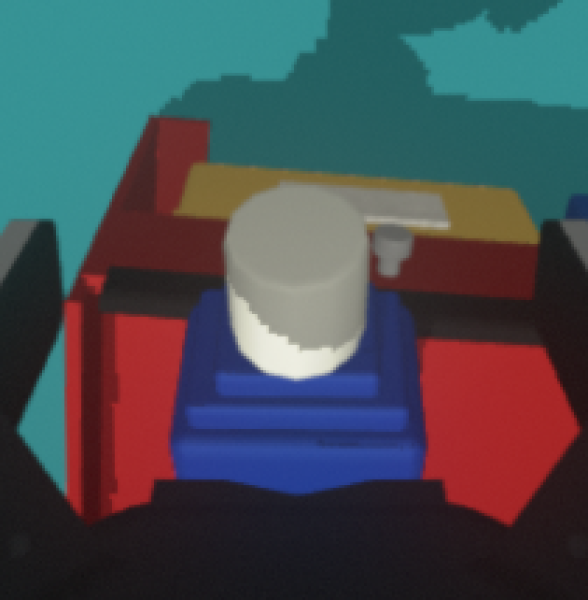

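```bash
python3 -c "
from h import *
w=vision.get_calibration('wrist')
W=lambda x,y:(150+x/2.8,170+y/2.8)
o,v=ray(w,W(296,237));a,b=ray(w,W(225,237))[1],ray(w,W(367,237))[1];d=.028/np.linalg.norm(a-b);p=o+v*d;print('cap top',p,d)
for z in (.15,.155,.16,.165):print(z,np.round(atz(w,W(296,237),z),4))
for n,q in dict(shl=(172,445),shr=(427,445),trL=(100,290),scr=(392,240)).items(): print(n,np.round(atz(w,W(*q),.12 if n=='scr' else .126 if n=='trL' else .165),4))
t=vision.get_calibration('top');im=vision.snapshot('top')
m=cv2.inRange(cv2.cvtColor(im,cv2.COLOR_RGB2HSV),(112,120,50),(126,255,255));m[:140]=0;m[215:]=0;m[:,:310]=0;m[:,355:]=0
q=np.argwhere(m>0);print('top blue rc',q.min(0),q.max(0),len(q)); y=q[:,0].min(); cols=q[q[:,0]==y+1][:,1];print(cols.min(),cols.max(),'base edge',np.round(atz(t,(cols.mean(),y),.137),4))
"
```

```text
cap top [ 0.470487   -0.28600003  0.15541302] 0.16826157667830718
0.15 [ 0.4736 -0.2859  0.15  ]
0.155 [ 0.4707 -0.286   0.155 ]
0.16 [ 0.4679 -0.2861  0.16  ]
0.165 [ 0.465  -0.2862  0.165 ]
shl [ 0.5148 -0.3098  0.165 ]
shr [ 0.5127 -0.2574  0.165 ]
trL [ 0.5041 -0.3327  0.126 ]
scr [ 0.4907 -0.2616  0.12  ]
top blue rc [158 319] [189 336] 133
320 336 base edge [ 0.602  -0.2804  0.137 ]
```

carry_out(
  deltas=[
    [[85,-13.5,0,0,0],[85,0,0,7,0],[85,0,0,6.5,0],[85,0,0,0,0],[20,0,0,0,0],[20,0,0,0,0],[20,0,0,0,0],[20,0,0,0,0],[20,0,0,0,0],[20,0,0,0,0]],
  ],
  newtons=20,
)

```text
time_s: 8.95
position: [0.4799, -0.2851, 0.1242]
eef_rot: [-0.062, 3.141, -0.0]
wrist_force: [0.7, -0.3, 0.5]
gripper_width: 0.0271
grasp_force: 23.1
```

carry_out(
  deltas=[
    [[20,-3,0,-6,0],[20,-3,0,-6,0],[20,-4,0,-6,0],[20,-4,0,-6,0],[20,-4,0,-5,0],[20,-5,0,-5,0],[20,-5,0,-5,0],[20,-5,0,-5,0],[20,-5,0,-4,0],[20,-6,0,-4,0],[20,-6,0,-4,0],[20,-6,0,-3,0],[20,0,0,0,0],[20,0,0,0,0]],
  ],
)

```text
time_s: 10.7
position: [0.5354, -0.2828, 0.183]
eef_rot: [0.062, -3.14, -0.0]
wrist_force: [-0.6, -0.1, -2.0]
gripper_width: 0.0272
grasp_force: 23.1
```

```bash
cat > cap.py <<'E'
from h import *
def cap(f):
    im,c=snap('wrist',f);w=vision.get_calibration('wrist');s=monitor.observe()
    g=cv2.cvtColor(im,cv2.COLOR_RGB2HSV);m=cv2.inRange(g,(15,0,110),(60,70,255));m[:, :200]=0;m[:,310:]=0;m[:200]=0;m[320:]=0
    n,l,st,ce=cv2.connectedComponentsWithStats(m);i=1+st[1:,4].argmax();print('blob',st[i])
    x,y,W,H,_=st[i];wd=max(np.ptp(np.nonzero((l==i)[r])[0])+1 for r in range(y,y+H));uv=(x+W/2,y+wd/2)
    o,v=ray(w,uv);a,b=ray(w,(uv[0]-wd/2,uv[1]))[1],ray(w,(uv[0]+wd/2,uv[1]))[1];p=o+v*.028/np.linalg.norm(a-b)
    print('cap top ~',np.round(p,4),'TCP',np.round(s['position'],4),'w',round(s['gripper_width'],4),'wf',np.round(s['wrist_force'],1))
E
python3 -c "
from cap import *;cap('w6.png')
from tilt import *;run(125,'s3.png')"
```

```text
blob [ 228  224   58   75 3586]
cap top ~ [ 0.5283 -0.283   0.2187] TCP [ 0.5353 -0.2828  0.183 ] w 0.0271 wf [-0.9 -0.1 -1.8]
tilt candidates [(np.int64(105), 9), (np.int64(105), 12), (np.int64(105), 15), (np.int64(105), 18)] blue px 141 w 0.0271 gf 23.1 wf [-0.  -0.  -2.5] pos [ 0.5354 -0.2829  0.183 ]
blue rows/cols [228 203] [271 242]
```

```bash
cat > tilt.py <<'E'
from h import *
def run(back=.027,f=None):
    im,c=snap('scene',f);s=monitor.observe();hsv=cv2.cvtColor(im,cv2.COLOR_RGB2HSV)
    m=cv2.inRange(hsv,(110,110,40),(128,255,255));m[:, :170]=0;m[:,300:]=0;m[:180]=0;m[300:]=0
    n,l,st,_=cv2.connectedComponentsWithStats(cv2.dilate(m,np.ones((7,7))));i=1+st[1:,4].argmax();m[l!=i]=0
    h=np.zeros_like(m);cv2.fillConvexPoly(h,cv2.convexHull(np.argwhere(m>0)[:,::-1].astype(np.int32)),1)
    M=R.from_rotvec(s['eef_rot']).as_matrix();g=s['position']+np.array([0,0,back]);xb=-M[:,0];yb=M[:,1];best=[]
    for th in range(0,112,4):
      for off in (115,121,127,133):
        a=-xb*np.cos(np.radians(th))+np.array([0,0,1])*np.sin(np.radians(th));nn=np.cross(yb,a)
        P=[proj(c,g+a*(z-off)/1000+nn*i*.02+yb*j*.027) for z in(0,100) for i in(-1,1) for j in(-1,1)]
        k=np.zeros_like(m);cv2.fillConvexPoly(k,cv2.convexHull(np.int32(np.round(P))),1)
        lo=min((g+a*(-off)/1000+nn*q*.02)[2] for q in(-1,1))
        best.append((round((k&h).sum()/(k|h).sum(),3),th,off,round(lo,3)))
    print('IoU,tilt,off,lowest z',sorted(best)[-6:],'pos',np.round(s['position'],4),'wf',np.round(s['wrist_force'],1),'w',round(s['gripper_width'],4))
E
python3 -c "
from tilt import *;run()"
```

```text
IoU,tilt,off,lowest z [(np.float64(0.846), 16, 127, np.float64(0.156)), (np.float64(0.851), 20, 121, np.float64(0.15)), (np.float64(0.856), 4, 127, np.float64(0.181)), (np.float64(0.861), 16, 121, np.float64(0.157)), (np.float64(0.865), 12, 121, np.float64(0.165)), (np.float64(0.87), 8, 121, np.float64(0.173))] pos [ 0.5354 -0.2829  0.1831] wf [-0.1 -0.3 -1.5] w 0.0269
```

The bottle is held rigidly, so it was lifted still tilted at about 18°. I'll use the shelf's 26 mm back edge to hold the base while the cap moves back and up, so the bottle pivots in the pads.

carry_out(
  deltas=[
    [[20,0,0,0,5.3],[20,-8,0,12,0],[20,-8,0,12,0],[20,-8,0,12,0],[20,-8,0,12,0],[20,-6,0,1,0],[20,-6,0,0,0],[20,-4,0,-6,0],[20,-4,0,-8,0],[20,-4,0,-8,0],[20,-4,0,-7,0],[20,-4,0,-7,0],[20,-4,0,-7,0],[20,0,0,0,0]],
  ],
)

```text
time_s: 12.6
position: [0.6026, -0.2866, 0.1782]
eef_rot: [-0.083, -3.139, -0.0]
wrist_force: [-5.4, 1.3, 2.5]
gripper_width: 0.0269
grasp_force: 30.2
```

```bash
python3 -c "
from tilt import *;run(f='s4.png')
from cap import *;cap('w7.png');plan([.6,-.28,.18],-3)"
```

```text
IoU,tilt,off,lowest z [(np.float64(0.859), 48, 133, np.float64(0.093)), (np.float64(0.868), 32, 121, np.float64(0.124)), (np.float64(0.869), 48, 127, np.float64(0.097)), (np.float64(0.872), 36, 121, np.float64(0.117)), (np.float64(0.872), 40, 121, np.float64(0.112)), (np.float64(0.882), 44, 127, np.float64(0.102))] pos [ 0.6024 -0.2865  0.1779] wf [-5.4  1.1  3.2] w 0.0272
blob [ 227  229   59   67 3123]
cap top ~ [ 0.5967 -0.2864  0.2167] TCP [ 0.6023 -0.2866  0.1779] w 0.0273 wf [-5.9  0.3  3.7]
t=12.70 pos [ 0.6023 -0.2866  0.1779] tool-y yaw -3.04 tilt 0.13 shift [ 2.7  6.4 -2.1] twist -0.04
```

carry_out(
  deltas=[
    [[20,-4,0,-5,0],[20,-5,0,-4,0],[20,-5,0,-4,0],[20,-6,0,-4,0],[20,-7,0,-2,0],[20,-7,0,-2,0],[20,-7,0,-2,0],[20,-7,0,-2,0],[20,-7,0,0,0],[20,-7,0,0,0],[20,-6,0,0,0],[20,0,0,0,0]],
  ],
)

```text
time_s: 14.2
position: [0.6782, -0.2912, 0.217]
eef_rot: [0.08, 3.121, -0.007]
wrist_force: [-10.9, 7.1, 47.7]
gripper_width: 0.0271
grasp_force: 56.9
```

```bash
python3 -c "
from tilt import *;run(f='s5.png')
from cap import *;cap('w8.png');plan([.6,-.28,.18],-3)"
```

```text
IoU,tilt,off,lowest z [(np.float64(0.754), 76, 121, np.float64(0.122)), (np.float64(0.755), 76, 115, np.float64(0.128)), (np.float64(0.778), 76, 127, np.float64(0.117)), (np.float64(0.78), 80, 127, np.float64(0.116)), (np.float64(0.791), 76, 133, np.float64(0.111)), (np.float64(0.814), 80, 133, np.float64(0.11))] pos [ 0.6781 -0.2911  0.217 ] wf [-11.1   6.5  46.8] w 0.0277
blob [ 227  245   59   74 3491]
cap top ~ [ 0.6786 -0.2911  0.2584] TCP [ 0.6781 -0.2911  0.217 ] w 0.0269 wf [-10.9   6.5  47.6]
t=14.30 pos [ 0.6781 -0.2911  0.217 ] tool-y yaw -2.93 tilt 1.18 shift [79.3  7.3 35.4] twist 0.07
```

carry_out(
  deltas=[
    [[20,2,0,-10,0],[20,2,0,-10,0],[20,0,0,0,0]],
  ],
)

```text
time_s: 14.68
position: [0.6682, -0.2902, 0.2224]
eef_rot: [0.083, 3.139, -0.001]
wrist_force: [0.5, -0.2, -2.8]
gripper_width: 0.0273
grasp_force: 41.5
```

```bash
python3 -c "
from tilt import *;run(f='s6.png')
im,c=snap('wrist','w9.png');plan([.63,-.28,.22],-3)
s=cv2.imread('pics/s6.png')[160:290,160:320];w=cv2.imread('pics/w9.png')[130:384,110:400]
o=np.zeros((350,800,3),np.uint8);o[:325,:399]=cv2.resize(s,(399,325),interpolation=3);o[:350,400:]=cv2.resize(w,(400,350),interpolation=3);cv2.imwrite('pics/c5.png',o)"
```

```text
IoU,tilt,off,lowest z [(np.float64(0.73), 76, 121, np.float64(0.126)), (np.float64(0.731), 76, 115, np.float64(0.132)), (np.float64(0.732), 84, 133, np.float64(0.114)), (np.float64(0.757), 76, 133, np.float64(0.115)), (np.float64(0.788), 80, 127, np.float64(0.12)), (np.float64(0.798), 80, 133, np.float64(0.114))] pos [ 0.6678 -0.2899  0.2214] wf [ 0.3 -0.6 -2.9] w 0.0271
t=14.78 pos [ 0.6675 -0.2897  0.2209] tool-y yaw -3.03 tilt 0.07 shift [38.   7.7  1. ] twist -0.03
```

View pics/c5.png

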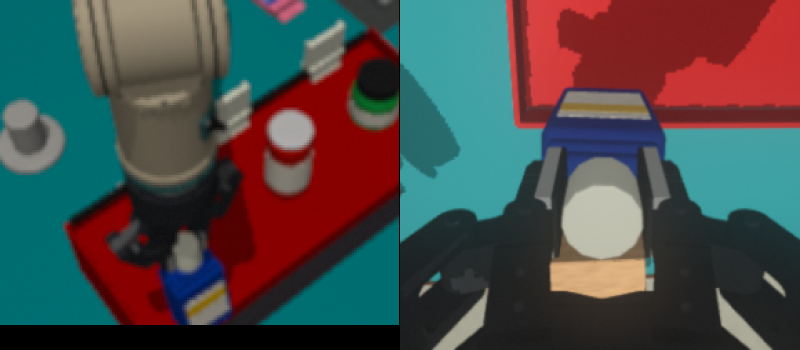

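```bash
python3 -c "
from h import *
w=vision.get_calibration('wrist');W=lambda x,y:(110+(x-400)*.725,130+y*.7257)
f=lambda n,q,zs:print(n,[np.round(atz(w,W(*q),z)[:2]*1000,0).tolist() for z in zs])
f('front base edge L',(566,90),(.10,.115,.13));f('front base R',(650,95),(.10,.115,.13))
f('shoulder front L/R (h~100)',(543,145),(.2,.215,.23));f('shoulder front R',(665,145),(.2,.215,.23))
f('cap top',(602,222),(.245,.255,.265))
f('wall inner',(700,107),(.126,));f('wall outer',(700,126),(.126,));f('left end wall',(522,110),(.126,))
a,b=ray(w,W(561,222))[1],ray(w,W(643,222))[1];o,v=ray(w,W(602,222));print('cap top by size',o+v*.028/np.linalg.norm(a-b))
"
```

```text
front base edge L [[682.0, -317.0], [677.0, -315.0], [672.0, -314.0]]
front base R [[689.0, -256.0], [684.0, -257.0], [678.0, -259.0]]
shoulder front L/R (h~100) [[677.0, -320.0], [670.0, -317.0], [663.0, -314.0]]
shoulder front R [[680.0, -259.0], [673.0, -261.0], [665.0, -264.0]]
cap top [[691.0, -291.0], [684.0, -291.0], [676.0, -290.0]]
wall inner [[690.0, -225.0]]
wall outer [[704.0, -224.0]]
left end wall [[686.0, -345.0]]
cap top by size [ 0.67564838 -0.29032326  0.26601365]
```

carry_out(
  deltas=[
    [[20,0,0,-6,0],[20,10,0,0,0],[20,20,0,0,0],[20,20,0,0,0],[20,0,0,8,0],[20,0,0,8,0],[20,0,0,5,0],[20,0,0,0,0],[20,0,0,0,0]],
  ],
)

```text
time_s: 15.9
position: [0.618, -0.2872, 0.2071]
eef_rot: [0.083, 3.14, -0.0]
wrist_force: [0.3, 0.1, -2.8]
gripper_width: 0.0274
grasp_force: 41.5
```

carry_out(
  deltas=[
    [[20,0,0,2,0],[20,0,0,1,0],[20,0,0,0,0]],
  ],
)

```text
time_s: 16.27
position: [0.6176, -0.2872, 0.2042]
eef_rot: [-0.083, -3.14, -0.0]
wrist_force: [0.4, -0.3, -2.5]
gripper_width: 0.0275
grasp_force: 41.5
```

carry_out(
  deltas=[
    [[20,0,0,1.5,0],[20,0,0,0,0]],
  ],
)

```text
time_s: 16.52
position: [0.6176, -0.2871, 0.2026]
eef_rot: [-0.083, -3.14, -0.0]
wrist_force: [0.4, -0.3, -1.1]
gripper_width: 0.0273
grasp_force: 41.5
```

Contact with the deck has started, since the wrist load has dropped from -2.8 to -1.1 N. Next I press lightly and drag back to square it up.

carry_out(
  deltas=[
    [[20,0,0,1.5,0],[20,-4,0,0,0],[20,-4,0,0,0],[20,-4,0,0,0],[20,0,0,0,0]],
  ],
)

```text
time_s: 17.15
position: [0.6302, -0.2877, 0.2011]
eef_rot: [0.082, 3.14, 0.0]
wrist_force: [-0.1, 0.3, -2.6]
gripper_width: 0.0273
grasp_force: 41.5
```

```bash
cat > mk.py <<'E'
from tilt import *
run()
im,c=snap('wrist','w10.png');w=vision.get_calibration('wrist')
m=cv2.inRange(cv2.cvtColor(im,cv2.COLOR_RGB2HSV),(110,110,40),(128,255,255));m[:150]=0;m[290:]=0;m[:,:200]=0;m[:,320:]=0
q=np.argwhere(m>0);y=q[:,0].min();cols=q[q[:,0]<=y+2][:,1]
print('topmost blue row',y,cols.min(),cols.max(),'front base edge at z=.1:',np.round(atz(w,(cols.mean(),y),.1),4))
c=vision.get_calibration('scene')
E
python3 mk.py
```

```text
IoU,tilt,off,lowest z [(np.float64(0.739), 76, 133, np.float64(0.094)), (np.float64(0.743), 76, 121, np.float64(0.106)), (np.float64(0.744), 80, 121, np.float64(0.105)), (np.float64(0.765), 80, 133, np.float64(0.094)), (np.float64(0.769), 80, 127, np.float64(0.1)), (np.float64(0.786), 84, 133, np.float64(0.094))] pos [ 0.6298 -0.2877  0.2011] wf [ 0.1 -0.5 -2.2] w 0.0269
topmost blue row 195 248 281 front base edge at z=.1: [ 0.6393 -0.2746  0.1   ]
```

carry_out(
  deltas=[
    [[20,0,0,2,0],[20,0,0,1.5,0],[20,0,0,0,0]],
  ],
)

```text
time_s: 17.62
position: [0.6295, -0.2877, 0.1974]
eef_rot: [-0.083, -3.14, -0.0]
wrist_force: [0.0, -0.2, -1.5]
gripper_width: 0.0271
grasp_force: 41.5
```

carry_out(
  deltas=[
    [[20,-4,0,0,0],[20,-4,0,0,0],[20,-4,0,0,0],[20,-4,0,0,0],[20,0,0,0,0]],
  ],
)

```text
time_s: 18.25
position: [0.646, -0.2885, 0.1975]
eef_rot: [0.082, 3.14, 0.0]
wrist_force: [0.4, 0.8, -2.4]
gripper_width: 0.027
grasp_force: 41.5
```

```bash
python3 mk.py
```

```text
IoU,tilt,off,lowest z [(np.float64(0.709), 76, 121, np.float64(0.102)), (np.float64(0.71), 84, 127, np.float64(0.096)), (np.float64(0.732), 80, 127, np.float64(0.096)), (np.float64(0.735), 76, 133, np.float64(0.091)), (np.float64(0.743), 84, 133, np.float64(0.09)), (np.float64(0.772), 80, 133, np.float64(0.09))] pos [ 0.6457 -0.2886  0.1975] wf [ 0.5  0.6 -2.1] w 0.0273
topmost blue row 196 275 285 front base edge at z=.1: [ 0.6554 -0.2686  0.1   ]
```

carry_out(
  deltas=[
    [[20,-4,0,0,0],[20,-4,0,0,0],[20,-4,0,0,0],[20,0,0,0,0]],
  ],
)

```text
time_s: 18.85
position: [0.6566, -0.2893, 0.1973]
eef_rot: [-0.083, -3.138, -0.001]
wrist_force: [-4.1, 0.7, -1.2]
gripper_width: 0.0273
grasp_force: 39.1
```

```bash
python3 mk.py
```

```text
IoU,tilt,off,lowest z [(np.float64(0.61), 92, 133, np.float64(0.091)), (np.float64(0.611), 84, 133, np.float64(0.09)), (np.float64(0.612), 84, 127, np.float64(0.096)), (np.float64(0.622), 88, 127, np.float64(0.097)), (np.float64(0.623), 84, 121, np.float64(0.102)), (np.float64(0.639), 88, 133, np.float64(0.091))] pos [ 0.6566 -0.2893  0.1973] wf [-3.6  0.7  0.1] w 0.0269
topmost blue row 192 229 284 front base edge at z=.1: [ 0.6617 -0.2819  0.1   ]
```

carry_out(
  deltas=[
    [[20,-4,0,0,0],[20,-3,0,0,0],[20,-3,0,0,0],[20,0,0,0,0]],
  ],
)

```text
time_s: 19.45
position: [0.6682, -0.2898, 0.1977]
eef_rot: [0.082, 3.14, -0.0]
wrist_force: [-2.3, 0.1, -2.2]
gripper_width: 0.0273
grasp_force: 27.3
```

```bash
python3 mk.py
```

```text
IoU,tilt,off,lowest z [(np.float64(0.584), 88, 127, np.float64(0.097)), (np.float64(0.597), 92, 121, np.float64(0.103)), (np.float64(0.597), 96, 133, np.float64(0.09)), (np.float64(0.613), 88, 133, np.float64(0.091)), (np.float64(0.614), 92, 127, np.float64(0.097)), (np.float64(0.626), 92, 133, np.float64(0.091))] pos [ 0.6681 -0.2898  0.1977] wf [-1.  -0.4 -1.5] w 0.0268
topmost blue row 181 233 285 front base edge at z=.1: [ 0.6626 -0.2865  0.1   ]
```

carry_out(
  deltas=[
    [[20,-3,0,0,0],[20,-3,0,0,0],[20,0,0,0,0],[20,8,0,0,0],[20,12,0,0,0],[20,12,0,0,0],[20,4,0,0,0],[20,0,0,1.5,0],[20,0,0,1.5,0],[20,0,0,0,0]],
  ],
)

```text
time_s: 20.8
position: [0.6379, -0.288, 0.1943]
eef_rot: [-0.082, -3.14, -0.0]
wrist_force: [-0.1, 0.5, -2.2]
gripper_width: 0.027
grasp_force: 27.1
```

```bash
python3 mk.py
```

```text
IoU,tilt,off,lowest z [(np.float64(0.592), 88, 133, np.float64(0.088)), (np.float64(0.593), 92, 121, np.float64(0.1)), (np.float64(0.596), 92, 127, np.float64(0.094)), (np.float64(0.597), 96, 127, np.float64(0.093)), (np.float64(0.61), 96, 133, np.float64(0.087)), (np.float64(0.628), 92, 133, np.float64(0.088))] pos [ 0.6379 -0.2881  0.1944] wf [ 0.2 -0.1 -3.1] w 0.0272
topmost blue row 176 230 285 front base edge at z=.1: [ 0.6269 -0.2848  0.1   ]
```

carry_out(
  deltas=[
    [[20,0,0,1.5,0],[20,0,0,1.5,0],[20,0,0,0,0]],
  ],
)

```text
time_s: 21.28
position: [0.6384, -0.2884, 0.1938]
eef_rot: [0.083, 3.138, -0.001]
wrist_force: [-1.8, 2.1, 5.9]
gripper_width: 0.0271
grasp_force: 28.0
```

carry_out(
  deltas=[
    [[20,0,0,1.5,0],[20,0,0,1,0],[20,0,0,0,0]],
  ],
)

```text
time_s: 21.65
position: [0.6392, -0.2886, 0.1937]
eef_rot: [0.082, 3.135, -0.002]
wrist_force: [-4.8, 2.1, 17.0]
gripper_width: 0.0271
grasp_force: 29.0
```

carry_out(
  deltas=[
    [[20,0,0,-3.5,0],[20,0,0,0,0],[40,0,0,0,0],[85,0,0,0,0],[85,0,0,0,0],[85,0,0,0,0],[85,0,0,-20,0],[85,0,0,-40,0],[85,0,0,-40,0],[85,0,0,0,0]],
  ],
)

```text
time_s: 22.9
position: [0.6395, -0.2895, 0.2968]
eef_rot: [0.083, 3.134, -0.005]
wrist_force: [0.6, 0.4, -0.6]
gripper_width: 0.0849
grasp_force: 0.0
```

```bash
python3 -c "
from h import *
for n,f in (('wrist','w11.png'),('top','t2.png'),('scene','s7.png')): snap(n,f)
w=vision.get_calibration('wrist')
im=cv2.imread('pics/w11.png')[:,:,::-1]
def big(m):
    n,l,st,ce=cv2.connectedComponentsWithStats(m);i=1+st[1:,4].argmax();return st[i],ce[i]
g=cv2.cvtColor(im,cv2.COLOR_RGB2HSV)
m=cv2.inRange(g,(15,0,100),(60,70,255));m[:, :200]=0;m[:,310:]=0;m[:180]=0;m[340:]=0;st,ce=big(m);print('cap',st,ce,np.round(atz(w,ce,.243),4))
m=cv2.inRange(g,(110,110,40),(128,255,255));m[:,:190]=0;m[:,330:]=0;m[:120]=0;st,ce=big(m);print('blue',st,ce)
x,y,W,H,_=st;print('front base edge',np.round(atz(w,(x+W/2,y),.1),4))
t=vision.get_calibration('top');im=cv2.imread('pics/t2.png')[:,:,::-1];g=cv2.cvtColor(im,cv2.COLOR_RGB2HSV)
m=cv2.inRange(g,(110,110,40),(128,255,255));m[:100]=0;m[215:]=0;m[:,:290]=0;m[:,360:]=0
if m.any(): print('top blue',big(m))
"
```

```text
cap [ 241  183   34   41 1104] [257.74094203 203.22826087] [ 0.6351 -0.2868  0.243 ]
blue [ 230  164   56   46 1531] [257.32984977 183.00522534]
front base edge [ 0.6363 -0.2858  0.1   ]
```

```bash
cat > fit.py <<'E'
from h import *
from scipy.optimize import minimize
views=[]
w=vision.get_calibration('wrist')
for n,f,box in (('wrist','w11.png',(150,100,370,330)),('top','t2.png',(290,110,365,215)),('scene','s7.png',(170,180,300,310))):
    im=cv2.imread('pics/'+f);m=cv2.inRange(cv2.cvtColor(im,cv2.COLOR_BGR2HSV),(110,110,40),(128,255,255))
    k=np.zeros_like(m);k[box[1]:box[3],box[0]:box[2]]=1;m*=k
    n_,l,st,_=cv2.connectedComponentsWithStats(cv2.dilate(m,np.ones((5,5))))
    if n_<2: continue
    m[l!=1+st[1:,4].argmax()]=0
    h=np.zeros_like(m);cv2.fillConvexPoly(h,cv2.convexHull(np.argwhere(m>0)[:,::-1].astype(np.int32)),1)
    q=np.argwhere(m>0);print(n,'blue n',(m>0).sum(),'hull',h.sum(),q.min(0),q.max(0));views.append((n,vision.get_calibration(n),h))
def pts(p):
    cx,cy,tx,ty,yw=p
    Rm=R.from_euler('z',yw,True)*R.from_euler('xy',[ty,tx],True)
    B=[(i*20,j*27,z) for z in(0,100) for i in(-1,1) for j in(-1,1)]+[(14*np.cos(a),14*np.sin(a),115) for a in np.arange(0,6.28,.5)]
    P=Rm.apply(np.array(B)/1000.);P[:,2]-=P[:,2].min();return P+[cx,cy,.1]
def sc(p,show=False):
    r=[]
    for n,c,h in views:
        k=np.zeros_like(h);cv2.fillConvexPoly(k,cv2.convexHull(np.int32(np.round([np.array(proj(c,x))*16 for x in pts(p)]))),1,shift=4)
        r.append((k&h).sum()/(k|h).sum())
    return r if show else -sum(r)
for t0 in(0,-10,10):
    r=minimize(sc,[.64,-.288,t0,0,-3],method='Nelder-Mead',options=dict(initial_simplex=np.array([.64,-.288,t0,0,-3])+np.vstack([np.zeros(5),np.diag([.012,.012,6,6,6])])))
    print(np.round(r.x,3),np.round(sc(r.x,True),3))
E
python3 fit.py
```

```text
wrist blue n 1532 hull 2593 [162 230] [209 285]
scene blue n 298 hull 491 [253 217] [285 240]
[ 0.645 -0.286 -5.442  1.285 -1.219] [0.778 0.614]
[  0.654  -0.287 -11.436  -0.232  -1.585] [0.893 0.56 ]
[ 0.639 -0.286  4.958  1.231  1.834] [0.62  0.739]
```

carry_out(
  deltas=[
    [[85,40,0,0,0],[85,45,0,0,0],[85,45,0,0,0],[85,45,0,0,0],[85,20,0,0,0],[85,0,0,0,0],[85,0,0,0,0]],
  ],
)

```text
time_s: 23.92
position: [0.444, -0.2776, 0.2921]
eef_rot: [-0.081, -3.14, -0.001]
wrist_force: [0.2, 0.4, 0.1]
gripper_width: 0.085
grasp_force: 0.0
```

```bash
python3 -c "
from h import *
for n,f in (('wrist','w11.png'),('top','t2.png'),('scene','s7.png')): snap(n,f)
plan([.44,-.29,.3],-3)"; sed -i "s/(150,100,370,330)/(190,150,340,384)/" fit.py; python3 fit.py
```

```text
t=24.07 pos [ 0.4439 -0.2777  0.2922] tool-y yaw -2.96 tilt 0.03 shift [  3.3 -12.5  -7.8] twist 0.04
wrist blue n 621 hull 1722 [293 233] [346 278]
top blue n 166 hull 336 [131 321] [151 344]
scene blue n 288 hull 476 [254 217] [285 240]
[ 0.648 -0.287 -0.395  0.152  1.309] [0.437 0.608 0.644]
[ 0.653 -0.289 -7.569 -0.648 -2.933] [0.454 0.673 0.574]
[ 0.637 -0.288  8.302  3.026 -0.159] [0.396 0.499 0.766]
```

```bash
python3 -c "
from h import *
obs=[]
for n,f in (('top','t2.png'),('scene','s7.png'),('wrist','w11.png')):
    c=vision.get_calibration(n);im=cv2.imread('pics/'+f)
    a=proj(c,(.644,-.288,.243));b=proj(c,(.644,-.288,.215));print(n,'pred cap top',a.round(1),'cap base',b.round(1),'base',proj(c,(.644,-.288,.1)).round(1))
    x,y=a.astype(int);g=cv2.cvtColor(im,cv2.COLOR_BGR2HSV)
    print('\n'.join(' '.join('W' if (p[1]<70 and p[2]>110) else 'Y' if (18<p[0]<35 and p[1]>100) else 'B' if 108<p[0]<130 and p[1]>100 else 'r' if (p[0]<8 or p[0]>170) and p[1]>100 else '.' for p in g[j,x-18:x+20]) for j in range(max(y-16,0),min(y+34,384))))
"
```

```text
top pred cap top [338.2 132.2] cap base [336.  135.7] base [327.9 148.2]
. . . . . . . . . . . . . . . . . . . . . . . . . . . . . . . . . . . . . .
. . . . . . . . . . . . . . . . . . . . . . . . . . . . . . . . . . . . . .
. . . . . . . . . . . . . . . . . . . . . . . . . . . . . . . . . . . . . .
. . . . . . . . . . . . . . . . . . . . . . . . . . . . . . . . . . . . . .
. . . . . . . . . . . . . . . . . . . . . . . . . . . . . . . . . . . . . .
. . . . . . . . . . . . . . . . . . . . . . . . . . . . . . . . . . . . . .
. . . . . . . . . . . . . . . . . . . . . . . . . . . . . . . . . . . . . .
. . . . . . . . . . . . . . . . . . . . . . . . . . . . . . . . . . . . . .
. . . . . . . . . . . . . . . . . . . . . . . . . . . . . . . . . . . . . .
. . . . . . . . . . . . . . . . . . . . . . . . . . . . . . . . . . . . . .
W W W . . . . . . . . . . . . . . . . . . . . . . . . . . . . . . . . . . .
r r r . . . . W W W W W W W W W . . . . . . . . . . . . . . . . . . . . . .
r r r r r r r r r r r r r r r . W W W W W W W W W W W W W . . . . . . . . .
r r r r r r r r r r r r r r r W W W W W
[... 6630 characters left out ...]
r r r r r r r r r
wrist pred cap top [256.7 392.6] cap base [256.6 369.2] base [256.6 301.3]
. . . . . . . . . . . . . . . . . . . . . . . . . . . . . . . . . . . . . .
. . . . . . . . . . . . . . . . . . . . . . . . . . . . . . . . . . . . . .
. . . . . . . . . . . . . . . . . . . . . . . . . . . . . . . . . . . . . .
. . . . . . . . . . . . . . . . . . . . . . . . . . . . . . . . . . . . . .
. . . . . . . . . . . . . . . . . . . . . . . . . . . . . . . . . . . . . .
. . . . . . . . . . . . . . . . . . . . . . . . . . . . . . . . . . . . . .
. . . . . . . . . . . . . . . . . . . . . . . . . . . . . . . . . . . . . .
. . . . . . . . . . . . . . . . . . . . . . . . . . . . . . . . . . . . . .
```

```bash
python3 -c "
from h import *
t=vision.get_calibration('top');s=vision.get_calibration('scene')
print('front base edge',atz(t,(322.5,153.8),.1),atz(t,(337,155),.1))
print('back corners',atz(s,(229.5,286.5),.1),atz(s,(241.5,276.5),.1))
print('cap',tri((t,(338.5,134.3)),(s,(227.5,253.6))))
for x in(.63,.64,.65):
  print(x,[proj(s,(x+.02,-.289-.027,.1)).round(1),proj(s,(x+.02,-.289+.027,.1)).round(1),proj(t,(x-.02,-.289+.027,.1)).round(1),proj(t,(x-.02,-.289-.027,.1)).round(1)])
"
```

```text
front base edge [ 0.62580286 -0.27128006  0.1       ] [ 0.62314162 -0.31539406  0.1       ]
back corners [ 0.66586357 -0.30977251  0.1       ] [ 0.66501535 -0.26756795  0.1       ]
cap (array([ 0.64195834, -0.28869492,  0.23525385]), [np.float64(0.0020651576932015155), np.float64(0.0020651576932015823)])
0.63 [array([224. , 283.6]), array([239.6, 271.3]), array([319.5, 158.7]), array([337.3, 159.2])]
0.64 [array([226.3, 286.4]), array([241.9, 273.9]), array([319.5, 155.6]), array([337.2, 156. ])]
0.65 [array([228.6, 289.1]), array([244.2, 276.5]), array([319.4, 152.4]), array([337.2, 152.8])]
```

The bottle stands upright: its base spans x = 0.625–0.666 and the cap is over the base centre to within about 2°. It is let go. Next is the holder.

carry_out(
  deltas=[
    [[85,0,30,0,0],[85,0,45,0,0],[85,0,45,0,0],[85,0,45,0,0],[85,0,45,0,0],[85,0,45,0,0],[85,8,45,0,0],[85,16,45,0,0],[85,16,45,0,0],[85,16,45,0,0],[85,16,45,0,0],[85,14,45,0,0],[85,0,12,25,-2.5],[85,0,0,25,0],[85,0,0,0,0],[85,0,0,0,0]],
  ],
)

```text
time_s: 26.08
position: [0.3861, 0.2632, 0.2433]
eef_rot: [0.015, 3.141, 0.001]
wrist_force: [0.6, -0.3, 0.4]
gripper_width: 0.0848
grasp_force: 0.0
```

```bash
python3 -c "
from h import *
im,c=snap('wrist','w12.png');w=vision.get_calibration('wrist');plan([.3864,.2626,.2],-.5)
P=[(.3814,.2346,.13),(.3814,.2906,.13),(.3914,.2346,.13),(.3914,.2906,.13)];print([proj(w,p).round(1).tolist() for p in P])
x0,y0=np.min([proj(w,p) for p in P],0).astype(int);x1,y1=np.max([proj(w,p) for p in P],0).astype(int);g=cv2.cvtColor(im,cv2.COLOR_RGB2HSV)
print(x0-14,y0-24)
for j in range(y0-24,y1+22): print(''.join('W' if (p[1]<45 and p[2]>150) else 'w' if (p[1]<60 and p[2]>90) else 'B' if 105<p[0]<130 and p[1]>80 else 'o' if 8<p[0]<28 and p[1]>70 else '.' for p in g[j,x0-14:x1+16]))
"
```

```text
t=26.12 pos [0.3862 0.2633 0.2436] tool-y yaw -0.55 tilt 0.10 shift [-0.2 -0.7 43.6] twist -0.05
[[226.7, 177.4], [284.9, 176.9], [227.1, 187.4], [284.7, 186.8]]
212 152
........................................................................................
........................................................................................
........................................................................................
........................................................................................
........................................................................................
........................................................................................
........................................................................................
........................................................................................
........................................................................................
...................wwwwwwwwwwwwwwwwwwwwwwwwwwwwwwwwwwwwwwwwwwwwwwwww....................
..................wwwwwwwwwwwwwwwwwwwwww
[... 3442 characters left out ...]
ooooooooooooooooooooooooooooooooooooooooooooooooooooooooooooooooooooooooooooo
...woooooooooooooooooooooooooooooooooooooooooooooooooooooooooooooooooooooooooooooooooooo
....oooooooooooooooooooooooooooooooooooooooooooooooooooooooooooooooooooooooooooooooooooo
...ooooooooooooooooooooooooooooooooooooooooooooooooooooooooooooooooooooooooooooooooooooo
...ooooooooooooooooooooooooooooooooooooooooooooooooooooooooooooooooooooooooooooooooooooo
...ooooooooooooooooooooooooooooooooooooooooooooooooooooooooooooooooooooooooooooooooooooo
...ooooooooooooooooooooooooooooooooooooooooooooooooooooooooooooooooooooooooooooooooooooo
...ooooooooooooooooooooooooooooooooooooooooooooooooooooooooooooooooooooooooooooooooooooo
```

carry_out(
  deltas=[
    [[85,0,-1.5,30,1],[85,0,0,35,0],[85,0,0,35,0],[85,0,0,30,0],[85,0,0,20,0],[85,0,0,7.5,0],[85,0,0,0,0],[45,0,0,0,0],[45,0,0,0,0],[45,0,0,0,0],[45,0,0,0,0]],
  ],
  newtons=50,
)

```text
time_s: 27.5
position: [0.386, 0.2618, 0.0864]
eef_rot: [0.042, 3.14, 0.002]
wrist_force: [-0.2, -1.0, 6.7]
gripper_width: 0.0546
grasp_force: 51.9
```

carry_out(
  deltas=[
    [[45,0,0,-20,0],[45,0,0,-40,0],[45,0,0,-50,0.75],[45,0,0,-50,0.75],[45,-11,-30,0,0],[45,-12,-44,0,0],[45,-12,-44,0,0],[45,-12,-44,0,0],[45,-12,-44,0,0],[45,-12,-44,0,0],[45,-12,-44,0,0],[45,-12,-44,0,0],[45,-12,-44,0,0],[45,-12,-44,0,0],[45,-12,-44,0,0],[45,-10,-44,0,0],[45,0,0,20,0],[45,0,0,24,0],[45,0,0,0,0],[45,0,0,0,0]],
  ],
)

```text
time_s: 30.0
position: [0.4995, -0.2595, 0.2022]
eef_rot: [0.083, 3.139, -0.001]
wrist_force: [0.3, 0.3, -0.1]
gripper_width: 0.0546
grasp_force: 53.3
```

```bash
cat > asc.py <<'E'
from h import *
def asc(im,x0,y0,x1,y1):
    g=cv2.cvtColor(im,cv2.COLOR_RGB2HSV);print(x0,y0)
    for j in range(y0,y1): print(f'{j:3d} '+''.join('#' if p[2]<48 else 'B' if 105<p[0]<130 and p[1]>90 else 't' if 75<p[0]<105 and p[1]>80 else 'r' if (p[0]<9 or p[0]>170) and p[1]>100 else 'W' if p[1]<60 and p[2]>140 else 'w' if p[1]<60 and p[2]>90 else 'o' if 12<p[0]<35 and p[1]>90 else '.' for p in g[j,x0:x1]))
E
python3 -c "
from asc import *
im,c=snap('wrist','w13.png');w=vision.get_calibration('wrist');plan([.51,-.259,.2],-3)
print([proj(w,p).round(1).tolist() for p in [(.5055,-.2,.126),(.5125,-.2,.126),(.5055,-.32,.126),(.5125,-.32,.126)]])
s=monitor.observe();T=s['position'];print('holder pts',[proj(w,T+np.array(d)/1000).round(1).tolist() for d in [(-5,-28,43.6),(-5,28,43.6),(5,-28,43.6),(5,28,43.6),(-8.5,-28,-15.4),(-8.5,28,-15.4)]])
asc(im,165,140,345,240)"
```

```text
t=30.05 pos [ 0.4998 -0.2596  0.2024] tool-y yaw -3.01 tilt 0.12 shift [-10.2   1.2   2.4] twist -0.01
[[326.8, 196.9], [326.6, 204.6], [187.0, 203.8], [188.0, 211.4]]
holder pts [[196.1, 268.0], [316.7, 262.6], [198.7, 286.1], [316.3, 280.9], [212.8, 213.4], [299.4, 209.2]]
165 140
140 tttttttttttttttttttttttttttttttttttttttttttttttttttttttttttttttttttttttttttttttttttttttttttttttttttttttttttttttttttttttttttttttttttttttttttttttttttttttttttttttttttttttttttttttttttt
141 tttttttttttttttttttttttttttttttttttttttttttttttttttttttttttttttttttttttttttttttttttttttttttttttttttttttttttttttttttttttttttttttttttttttttttttttttttttttttttttttttttttttttttttttttttt
142 tttttttttttttttttttttttttttttttttttttttttttttttttttttttttttttttttttttttttttttttttttttttttttttttttttttttttttttttttttttttttttttttttttttttttttttttttttttttttttttttttttttttttttttttttttt
143 tttttttttttttttttttttttttttttttttttttttttttttttttttttttttttttttttttttttttttttttttttttttttttttttttttttttttttttttttttttttttttttttttttttttttttttttttttttttttttttttttttttttttttttttttttt
144 tttttttttttttttttttttttttttttttttttttttttttttttttttttttttttttttttttttttt
[... 16983 characters left out ...]
rrrrrr.wwwwwwwwBBBBBBBBBBBBBBBBBBBBBBBBBBBBBBBBBBBBBBBBBBBBBBBBBBBBBBBBBBBBBBBBBBBBBBBBBBBBBBBBBBB.wwwwwwwWrrrrrrrrrrrrrrrrrrrrrrrrrrrrrrrrrrrrrr
237 wrrrrrrrrrrrrrrrrrrrrrrrrrrrrrrrrrrrrrrrrWwwwwwww.BBBBBBBBBBBBBBBBBBBBBBBBBBBBBBBBBBBBBBBBBBBBBBBBBBBBBBBBBBB................BBBBBBBBBwwwwwwww.rrrrrrrrrrrrrrrrrrrrrrrrrrrrrrrrrrrrr
238 wrrrrrrrrrrrrrrrrrrrrrrrrrrrrrrrrrrrrrrrrwwwwwwwwBBBBBBBBB.....wwwwwwwwwwwwwwwwwwwwwwwwwwwwwwwwwwwwwwwwwwwwwwwwwwwwwwwwwwwwwww.BBBBBBBwwwwwwwwWrrrrrrrrrrrrrrrrrrrrrrrrrrrrrrrrrrrrr
239 wrrrrrrrrrrrrrrrrrrrrrrrrrrrrrrrrrrrrrrr.wwwwwwwwBBBBBBBBwwwwwwwwwwwwwwwwwwwwwwwwwwwwwwwwwwwwwwwwwwwwwwwwwwwwwwwwwwwwwwwwwwwww.BBBBBBB.wwwwwwwwrrrrrrrrrrrrrrrrrrrrrrrrrrrrrrrrrrrrr
```

The trim's mid-plane comes out at x≈0.512, y≈-0.259, and the lip's yaw is about -2.6°. I'm moving over it and lowering in steps, watching the force.

carry_out(
  deltas=[
    [[45,-6.5,0,10,-0.3],[45,-6,0,10,0],[45,0,0,10,0],[45,0,0,10,0],[45,0,0,7,0],[45,0,0,6,0],[45,0,0,0,0]],
  ],
)

```text
time_s: 30.92
position: [0.5113, -0.2599, 0.1478]
eef_rot: [-0.075, -3.14, -0.001]
wrist_force: [0.2, -0.4, -0.4]
gripper_width: 0.0544
grasp_force: 53.3
```

carry_out(
  deltas=[
    [[45,0,0,3,0],[45,0,0,3,0],[45,0,0,3,0],[45,0,0,2.5,0],[45,0,0,0,0]],
  ],
)

```text
time_s: 31.55
position: [0.5114, -0.2599, 0.1365]
eef_rot: [-0.075, -3.14, -0.0]
wrist_force: [-0.3, -0.8, -0.4]
gripper_width: 0.0543
grasp_force: 53.3
```

carry_out(
  deltas=[
    [[45,0,0,2,0],[45,0,0,2,0],[45,0,0,0,0]],
  ],
)

```text
time_s: 31.92
position: [0.5116, -0.26, 0.1326]
eef_rot: [-0.075, -3.141, -0.0]
wrist_force: [-0.1, 0.2, -0.2]
gripper_width: 0.0547
grasp_force: 53.4
```

carry_out(
  deltas=[
    [[45,0,0,1.5,0],[45,0,0,1,0],[45,0,0,0,0],[45,0,0,0,0]],
  ],
)

```text
time_s: 32.42
position: [0.5117, -0.26, 0.1305]
eef_rot: [0.075, 3.14, -0.0]
wrist_force: [-0.6, 0.8, 3.9]
gripper_width: 0.0544
grasp_force: 53.8
```

carry_out(
  deltas=[
    [[45,0,0,1.5,0],[45,0,0,1,0],[45,0,0,0,0],[45,0,0,0,0]],
  ],
)

```text
time_s: 32.92
position: [0.5118, -0.26, 0.1287]
eef_rot: [0.075, 3.14, -0.0]
wrist_force: [-1.9, 1.1, 11.0]
gripper_width: 0.0548
grasp_force: 54.7
```

carry_out(
  deltas=[
    [[45,0,0,1,0],[45,0,0,0.5,0],[45,0,0,0,0],[45,0,0,0,0]],
  ],
)

```text
time_s: 33.42
position: [0.512, -0.2601, 0.1286]
eef_rot: [0.075, 3.139, -0.0]
wrist_force: [-4.4, 3.1, 21.9]
gripper_width: 0.0546
grasp_force: 55.6
```

carry_out(
  deltas=[
    [[45,0,0,-0.4,0],[45,0,0,0,0],[45,0,0,0,0]],
  ],
)

```text
time_s: 33.8
position: [0.512, -0.2601, 0.1286]
eef_rot: [0.075, 3.139, -0.0]
wrist_force: [-4.0, 2.6, 17.7]
gripper_width: 0.0549
grasp_force: 55.2
```

```bash
python3 -c "
from h import *
im,c=snap('scene','s9.png');a=cv2.imread('pics/s7.png')[:,:,::-1]
print('bottle diff',np.abs(im[245:292,213:246].astype(int)-a[245:292,213:246]).mean())
im,w=snap('wrist','w14.png');s=monitor.observe();T=s['position'];M=R.from_rotvec(s['eef_rot']).as_matrix()
g=cv2.cvtColor(im,cv2.COLOR_RGB2HSV);m=cv2.inRange(g,(105,90,40),(130,255,255));m[:, :190]=0;m[:,330:]=0;m[:200]=0
q=np.argwhere(m>0);print('card px',q.min(0),q.max(0),cv2.minAreaRect(q[:,::-1].astype(np.float32)))
print(np.round(T,4),np.round(s['wrist_force'],1),s['grasp_force'],s['gripper_width']);plan(T,-2.6)
H=T+np.array([0,0,-.0064])
print('expected pocket front corners',[proj(w,H+M@np.array([x,y,0])+[0,0,z]).round(1).tolist() for x,y,z in[(.005,-.028,.05),(.005,.028,.05),(.005,-.028,.004),(.005,.028,.004)]])"
```

```text
bottle diff 1.814528261336772
card px [229 200] [349 305] ((232.46719360351562, 270.36065673828125), (81.55949401855469, 149.29100036621094), 50.194427490234375)
[ 0.512  -0.2601  0.1286] [-3.8  3.2 18.1] 55.15164256095886 0.05455823717449711
t=33.90 pos [ 0.512  -0.2601  0.1286] tool-y yaw -2.73 tilt 0.09 shift [0. 0. 0.] twist -0.13
expected pocket front corners [[196.4, 265.2], [317.2, 265.2], [210.7, 224.5], [302.7, 224.5]]
```

```bash
python3 -c "
from plant import order
print(order.close_job())"
```

```text
the job is handed in; nothing more can be done
None
```

I handed the job in at about 34 s. The bottle stands upright (within about 2°) and let go in the right-hand bay, roughly 137 mm behind the lip. The blue-card holder is clipped over the lip mid-bay and held down against its stop with about 18 N. The hand-in returned no verdict, so this is from my own measurements.

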